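# Set a panel on the bench hook for sawing

### The arm

A 6-joint arm with a two-finger parallel gripper is mounted at the origin on the work surface. World frame = base frame: x ahead of the robot, y to its left, z up, the work surface at z = 0. Lengths are in mm, angles in degrees, forces in N, time in s.
With the tool pointing down it reaches from about 300 to 850 mm from the base axis. Payload 4.2 kg.
Tool frame: the origin (TCP) lies at the centre of the arm's flange, where the gripper is bolted on; the fingertips stand 191 mm ahead of it and the grasp point (between the pads) lies 172 mm ahead of it; y points along the fingers, x is the direction in which the jaws open and shut, and the axes are right-handed (so a half turn about y gives the same grasp; the last joint's range is limited). The gripper opens to 91 mm and grips with 3 to 60 N. Pads are 32 mm wide; open, the fingers measure 118 mm over their backs; the gripper's body (76 mm by 178 mm) begins 60 mm behind the grasp point.
Start: joints at [-68.297, 18.312, 89.639, -0, 72.044, -1.146], TCP at [223.278, -529.877, 404.776] pointing down, gripper open.
Joint ranges: [-177.97, 177.97], [-48.28, 115.42], [12.27, 149.76], [-77.06, 257.06], [2.81, 150.46], [-146.56, 146.56]. Speed limits (degrees/s): [147.25, 147.25, 180, 180, 180, 180].

### API

Orientations are given as [roll, pitch, yaw] about the fixed x, y, z axes, in that order (R = Rz(yaw) Ry(pitch) Rx(roll)).
In Python, from workcell import env gives the robot as it stands.
- The arm moves only by the tool carry_out, never from a script. Its argument "increments" is a list of rows, each a list of 3 entries, a list of its own where there are three numbers: the turn, a rotation vector about the tool's x, y, z in rad, then the shift along the tool's x, y, z in mm, then the closure, from 0 (fully open) to 1 (shut). In form: [[[wx, wy, wz], [dx, dy, dz], claw], ...]. A call has 1 to 10 rows; each row is the pose to reach, as a shift and turn from the pose commanded when the call began, along the tool's axes at that moment; what a row does not reach only later rows make up. A row lasts 1/12 s, in which the tool goes at most 41.7 mm and 7.16 degrees, less where a joint would pass 70% of its speed; a pose out of reach is approached as far as the arm can. A call with a gripper value outside its range is refused whole. The fingers move at their own pace and stop on an object; "force" is the grip in N (left out, the last holds). Time passes only in rows, so rows that repeat a pose let the fingers close. It gives the time, the measured TCP pose, the force and the opening at its end, in the units of the state.
- env.state(): the state, without advancing time (a new reading comes with each control period).
- env.grab_frame(name): name is "scene" or "top"; returns a dict with "frame" (400x640x3 uint8, blue, green, red), "z_map" (400x640 float32, mm along the optical axis (not along the pixel's ray), 0 where there is no reading), "camera_matrix" (3x3 intrinsics, pixels), "rvec" (rotation vector, rad) and "tvec" (3), from world to camera coordinates, as OpenCV has them. Camera axes: x right, y down, z forward; pixel columns grow to the right and rows downward; lengths in mm; the calibration is good to about 2 mm. A picture is of the moment at which its call begins.
- env.job_done(): hands the job in, once; it reports no verdict.
The state is a dict: "time_s": time; "qpos": joint angles; "qvel": joint speeds; "effort": joint torques, N m; "ee_pos": TCP position; "ee_rot": TCP orientation; "force": force on the tool from outside, world axes, zero at the start; "torque": the same for the moment, N m; "gripper_width": finger opening in mm.
Only numpy, scipy, OpenCV 4.12 (cv2) and the standard library are available. Lean on these libraries where they do the work, as an engineer would, in place of code of your own. Each camera call takes 0.05 s, during which the arm holds its last target. There are 200 camera calls.

### The job

Get the thin wooden panel ready to be sawn on the bench hook: with your fingertips, push it flat along the board until its long far edge lies flush against the fence and its marked end sticks out 30 mm past the right-hand end of the board, so that the pencil line lies right over the board's edge. Only push or slide the panel, never lift it, and leave everything else on the desk where it stands.

Things in the scene. Friction and masses are not known exactly. Their poses are not given: they have to be found in the camera images.
- bench_hook: Bench hook (sawing board), fixed (all sizes in mm): plywood board 230 (x) x 320 (y) x 25 thick, with a wooden fence on top along its far side. Origin at the centre of its underside, on a 3 mm cutting mat lying on the desk; x points away from the robot towards the fence, y to the left, z up. The board's flat top is at z = 25, its near edge at x = -115.
- fence (a point): Foot of the fence's near face, in line with the bench hook's origin (bench hook frame x = 95, y = 0, z = 25). The fence stands 18 above the board's top, is 20 thick, and runs along y from y = -130 to y = +160.
- board_end (a point): Middle of the top edge of the board's right-hand end, a straight edge along x which the panel must overhang (bench hook frame x = 0, y = -160, z = 25).
- panel: Loose wooden panel lying flat on the board, 95 (x) x 160 (y) x 8 thick, 50 to 100 g. Origin at the centre of its underside; at the start its axes are turned up to 15 degrees from the bench hook's. Its long far edge (x = 47.5) goes to the fence, its marked end (y = -80) out over the board's right-hand end. It slides with ordinary wood friction and stops when the push stops.
- pencil_line (a point): Middle of the dark pencil line, 2 wide, drawn across the panel's top parallel to its marked end and 30 mm from it (panel frame x = 0, y = -50, z = 8).
- eraser: white eraser block 22 x 42 x 13, on the board's near left corner; loose, to be left alone; origin at the centre of its underside
- glue_bottle: white glue bottle with pointed blue cap, 48 dia x 128 tall, one of three standing in a row beyond the fence in any order; loose, to be left alone; origin at the centre of its underside
- varnish_bottle: bottle with yellow label, 58 dia x 125 tall, one of three standing in a row beyond the fence in any order; loose, to be left alone; origin at the centre of its underside
- dropper_bottle: small glass bottle with black dropper top, 40 dia x 104 tall, one of three standing in a row beyond the fence in any order; loose, to be left alone; origin at the centre of its underside
- dish: small glass dish, 60 dia x 18 tall, on the mat to the right of the board; loose, to be left alone; origin at the centre of its underside
- craft_sticks: banded bundle of craft sticks, 57 x 148 x 19, on the mat to the left of the board; loose, to be left alone; origin at the centre of its underside
- scribing_tool: wooden-handled scribing tool, 16 x 165 x 12, on the mat to the right of the board; loose, to be left alone; origin at the centre of its underside
There are look-alikes about, which are no part of the job. Of the things that look like the panel, the larger one is meant.

How it is judged:
By the outcome, as a careful person would: the job done as asked, in the order asked, and still so for the second after the job is handed in, with the robot touching nothing.
It also fails if it takes over 54 s, if anything falls off the work surface, if the arm or the gripper's body presses on something with over 40 N, if the wrist force passes 120 N, or if a joint passes its speed limit or range.

## Working session

There is one attempt and no reset: what is moved stays moved. The work goes in short steps, Python scripts to look and compute and a tool call to move; the robot and the scene stay as the last step left them, time stands still between calls to the robot, and variables do not carry over. Pictures are saved under pics/ and viewed, about 8 in all and at most 12, crops included, and the job is handed in when it is done.

Besides the shell and the picture viewer there is one more tool, called after "Call:" as name([rows], argument=value, ...), one row to a line, values as JSON. carry_out: Moves the arm, as the interface text tells. Its arguments: {"type":"object","properties":{"increments":{"type":"array","items":{"type":"array"}},"force":{"type":"number"}},"required":["increments"]}

```bash
mkdir -p pics; ls
cat > h.py <<'E'
import numpy as np, cv2
from workcell import env
def grab(n):
    f=env.grab_frame(n); f['R']=cv2.Rodrigues(np.array(f['rvec'],float))[0]; f['t']=np.array(f['tvec'],float).ravel(); f['K']=np.array(f['camera_matrix'],float); return f
def ray(f,uv,z):
    uv=np.atleast_2d(np.array(uv,float)); d=np.c_[uv,np.ones(len(uv))]@np.linalg.inv(f['K']).T@f['R']; c=-f['R'].T@f['t']
    return c+d*((z-c[2])/d[:,2])[:,None]
def proj(f,P):
    p=np.atleast_2d(P)@f['R'].T+f['t']; q=p@f['K'].T; return q[:,:2]/q[:,2:]
def cloud(f):
    z=f['z_map']; v,u=np.indices(z.shape); p=np.stack([u*z,v*z,z],-1)@np.linalg.inv(f['K']).T
    return (p-f['t'])@f['R']
E
python3 - <<'E'
from h import *
for n in('scene','top'):
    f=grab(n); cv2.imwrite(f'pics/{n}0.png',f['frame']); print(n,-f['R'].T@f['t'],f['R'][2])
print(env.state())
E
```

```text
pics
scene [1324.89657904  -15.79341614  971.98154821] [-0.66602267  0.00976473 -0.74586758]
top [ 408.62648062    6.93937715 1118.45155006] [ 0.08706149  0.00164808 -0.99620158]
{'time_s': 0.1, 'qpos': array([-6.82973656e+01,  1.83497794e+01,  8.96996141e+01, -3.23624940e-03,
        7.20441230e+01, -1.14443569e+00]), 'qvel': array([-0.03897622, -0.0797184 , -0.1160152 ,  0.06130239,  0.00577323,
        0.09712842]), 'effort': array([ 2.55580680e-04, -4.13330019e+01, -2.32508826e+01,  7.28879124e-02,
        4.21983493e-02, -5.21979541e-05]), 'ee_pos': array([ 223.21181848, -529.75374298,  403.984702  ]), 'ee_rot': array([-90.00120859,   0.09355934, -67.15193071]), 'force': array([0.21838552, 0.05442738, 0.34241076]), 'torque': array([0.00231368, 0.03510407, 0.02476966]), 'gripper_width': 91.0386250671753}
```

View pics/top0.png

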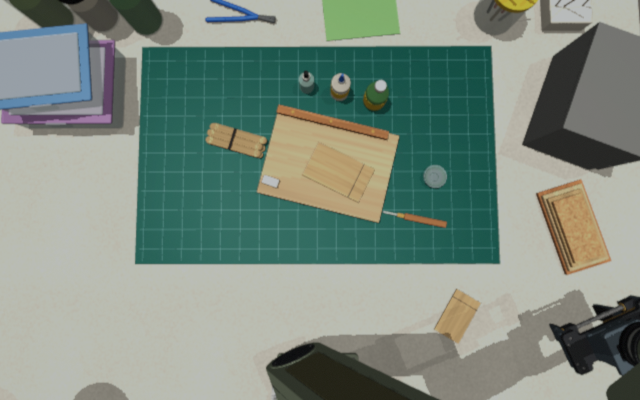

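View pics/scene0.png

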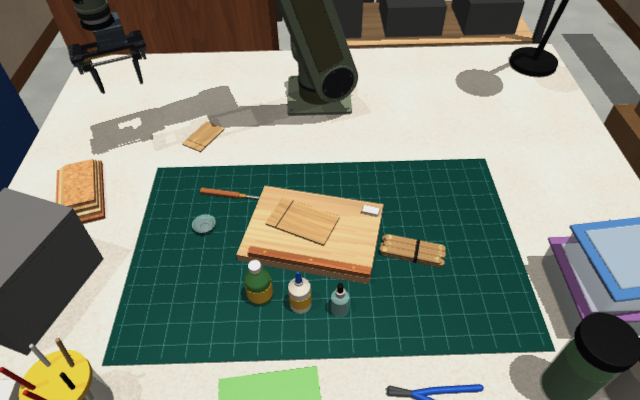

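Run:
```python
from h import *
f=grab('top'); c=cv2.resize(f['frame'][95:230,245:410],None,fx=4.8,fy=4.4,interpolation=cv2.INTER_CUBIC)
c=cv2.resize(f['frame'][95:230,245:410],None,fx=4.4,fy=4.4,interpolation=cv2.INTER_CUBIC)
c=np.clip((c.astype(float)-60)*1.5,0,255).astype(np.uint8)
cv2.imwrite('pics/crop1.png',c)
P=cloud(f); z=P[...,2]
for n,m in (('board',(z>22)&(z<31)),('panel',(z>32.5)&(z<40)),('fence',(z>42)&(z<50))):
    m=m.astype(np.uint8); m[:95]=0;m[230:]=0;m[:,:250]=0;m[:,405:]=0
    k,l,s,_=cv2.connectedComponentsWithStats(m); i=1+np.argmax(s[1:,4]); q=P[l==i]
    r=cv2.minAreaRect(q[:,:2].astype(np.float32)); print(n,s[i],q.mean(0),r,cv2.boxPoints(r).round(1).tolist())
small=f['frame'][285:345,430:485]
lm=P[300:330,445:470]; print(lm.reshape(-1,3).mean(0))
```

```text
board [ 257  114  142  109 7231] [573.26562444 -25.93546037  27.6485657 ] ((578.95703125, -32.35736083984375), (320.6100158691406, 230.45639038085938), 75.89202880859375) [[428.1000061035156, -159.6999969482422], [651.5999755859375, -215.89999389648438], [729.7999877929688, 95.0], [506.29998779296875, 151.1999969482422]]
panel [ 302  143   73   60 2172] [556.37947754 -57.07302424  36.04758427] ((556.1644287109375, -55.910484313964844), (161.0968017578125, 97.40745544433594), 63.56169509887695) [[476.70001220703125, -106.4000015258789], [563.9000244140625, -149.6999969482422], [635.5999755859375, -5.5], [548.4000244140625, 37.900001525878906]]
fence [277 105 112  35 877] [683.76570903 -43.51624659  45.80185257] ((684.0889282226562, -43.234039306640625), (289.82305908203125, 21.70966911315918), 75.8914794921875) [[638.2000122070312, -181.10000610351562], [659.2999877929688, -186.39999389648438], [729.9000244140625, 94.69999694824219], [708.9000244140625, 100.0]]
[ 196.81155148 -355.26661339   13.4226441 ]
```

View pics/crop1.png

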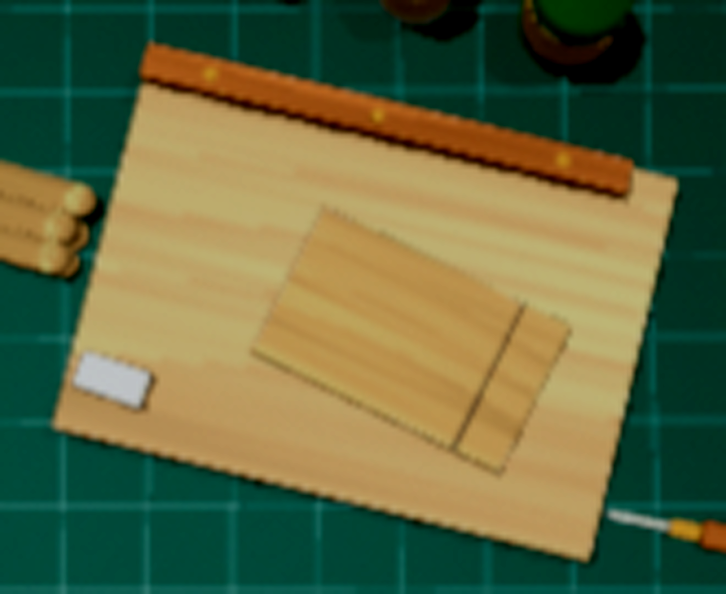

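The depth map puts the panel on the board at top px (338,172), measuring 161 x 97 mm. The only look-alike is the smaller piece on the desk at top px (457,315). The crop shows the larger one on the board with its pencil line at about crop (490,375), so that is the one meant.

In the board frame, the panel centre is (-16, -28) and it is turned -12.3°. The goal is (47.5, -110) at 0°.

```bash
cat >> h.py <<'E'
from scipy.spatial.transform import Rotation as Ro
O=np.array([578.96,-32.36]); YAW=-14.11
Rb=Ro.from_euler('z',YAW,degrees=True).as_matrix()[:2,:2]
def b2w(b): return O+Rb@np.array(b,float)
def w2b(p): return (np.atleast_2d(p)[:,:2]-O)@Rb
def inc(b,tipz,yaw=YAW-90):
    s=env.state(); R0=Ro.from_euler('xyz',s['ee_rot'],degrees=True); R1=Ro.from_euler('xyz',[-90,0,yaw],degrees=True)
    d=np.r_[b2w(b),tipz+191]-s['ee_pos']; print('turn',(R0.inv()*R1).as_rotvec().round(3),'shift',R0.inv().apply(d).round(1))
def where():
    s=env.state(); print('tip board',w2b(s['ee_pos']).round(1),'z',round(s['ee_pos'][2]-191,1),'rot',s['ee_rot'].round(2),'F',s['force'].round(1),'w',round(s['gripper_width'],1),'t',round(s['time_s'],2))
def panel(f):
    P=cloud(f); z=P[...,2]; b=w2b(P.reshape(-1,3)).reshape(*z.shape,2)
    m=((z>32.5)&(z<40)&(abs(b[...,0])<110)&(b[...,1]>-215)&(b[...,1]<165)).astype(np.uint8)
    k,l,s,_=cv2.connectedComponentsWithStats(m); i=1+np.argmax(s[1:,4]); r=cv2.minAreaRect(b[l==i].astype(np.float32))
    print('panel px',s[i,4],'board',np.round(r[0],1),np.round(r[1],1),'ang',round(r[2],2)); print(cv2.boxPoints(r).round(1).tolist())
E
python3 - <<'E'
from h import *
where(); inc((-113,-35),100); panel(grab('top'))
E
```

```text
tip board [[-223.7 -569.1]] z 213.1 rot [-9.000e+01  7.000e-02 -6.715e+01] F [-0.6 -0.2 -0.3] w 91.4 t 0.15
turn [ 0.     0.645 -0.001] shift [-360.1  113.6  409.6]
panel px 2187 board [-14.5 -30.6] [163.6  99. ] ang 76.98
[[-81.19999694824219, -99.19999694824219], [15.300000190734863, -121.5], [52.099998474121094, 37.900001525878906], [-44.29999923706055, 60.20000076293945]]
```

Call:
carry_out([
  [[0,0.11,0],[-30,0,34],0],
  [[0,0.22,0],[-60,0,68],0],
  [[0,0.33,0],[-90,0,102],0],
  [[0,0.44,0],[-120,0,136],0],
  [[0,0.55,0],[-150,10,170],0],
  [[0,0.645,0],[-180,20,204],0],
  [[0,0.645,0],[-210,30,238],0],
  [[0,0.645,0],[-240,40,272],0],
  [[0,0.645,0],[-268,60,305],0],
  [[0,0.645,0],[-290,80,330],0],
])

```text
time_s: 1.03
ee_pos: [400.6, -162.7, 340.9]
ee_rot: [-89.8, -0.0, -104.1]
force: [1.6, -0.6, -0.2]
gripper_width: 91.1
```

```bash
python3 -c "
from h import *
where(); inc((-113,-35),60)"
```

```text
tip board [[-141.2 -169.9]] z 149.9 rot [-8.9830e+01 -3.0000e-02 -1.0411e+02] F [ 1.6 -0.6 -0.2] w 91.1 t 1.03
turn [-0.003  0.     0.   ] shift [-135.    89.9   27.9]
```

Call:
carry_out([
  [[0,0,0],[-35,10,10],0],
  [[0,0,0],[-70,30,15],0],
  [[0,0,0],[-100,55,18],0],
  [[0,0,0],[-100,70,18],0],
  [[0,0,0],[-100,70,18],0],
  [[0,0,0],[-100,70,18],0],
])

```text
time_s: 1.53
ee_pos: [441.7, -71.8, 270.1]
ee_rot: [-90.1, -0.0, -104.1]
force: [0.4, -0.2, 1.0]
gripper_width: 91.7
```

```bash
python3 -c "
from h import *
where(); inc((-113,-35),32);f=grab('top');cv2.imwrite('pics/a.png',cv2.resize(f['frame'][90:240,230:430],None,fx=4,fy=4))"
```

```text
tip board [[-123.5  -71.7]] z 79.1 rot [-9.0110e+01 -2.0000e-02 -1.0406e+02] F [ 0.4 -0.2  1. ] w 91.7 t 1.53
turn [0.002 0.001 0.   ] shift [-36.7  47.   10.6]
```

Call:
carry_out([
  [[0,0,0],[-20,10,5],0],
  [[0,0,0],[-36.7,22,9],0],
  [[0,0,0],[-36.7,40,9],0],
  [[0,0,0],[-36.7,47,9],0],
  [[0,0,0],[-36.7,47,9],0],
  [[0,0,0],[-36.7,47,9],0],
])

```text
time_s: 2.08
ee_pos: [459.6, -39.5, 224.2]
ee_rot: [-90.0, -0.0, -104.2]
force: [-0.5, 0.2, -0.9]
gripper_width: 91.3
```

```bash
python3 -c "
from h import *
where(); f=grab('top');cv2.imwrite('pics/b.png',cv2.resize(f['frame'][90:240,230:430],None,fx=4,fy=4));panel(f)"
```

```text
tip board [[-114.  -36.]] z 33.2 rot [ -89.95   -0.   -104.2 ] F [-0.5  0.2 -0.9] w 91.3 t 2.08
panel px 1563 board [-12.3 -31.1] [166.5  93.7] ang 80.62
[[-72.0999984741211, -105.5999984741211], [20.299999237060547, -120.9000015258789], [47.5, 43.400001525878906], [-45.0, 58.599998474121094]]
```

View pics/b.png

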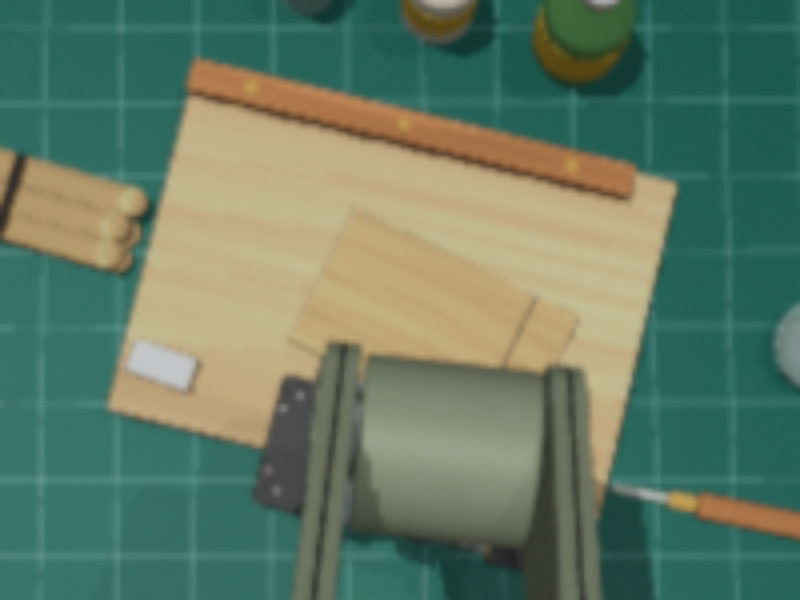

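Picture 4 shows the gripper behind the panel's near edge, with the panel undisturbed (visible left corner near crop (290,340)). Next I push it towards the fence.

Call:
carry_out([
  [[0,0,0],[0,2,5],0],
  [[0,0,0],[0,2,11],0],
  [[0,0,0],[0,2,17],0],
  [[0,0,0],[0,2,24],0],
  [[0,0,0],[0,2,31],0],
  [[0,0,0],[0,2,38],0],
  [[0,0,0],[0,2,45],0],
  [[0,0,0],[0,2,51],0],
  [[0,0,0],[0,2,56],0],
  [[0,0,0],[0,2,60],0],
])

```text
time_s: 2.97
ee_pos: [518.2, -53.4, 221.4]
ee_rot: [-90.0, -0.0, -104.1]
force: [-1.0, 0.6, 2.1]
gripper_width: 91.1
```

```bash
python3 -c "
from h import *
where(); f=grab('top');panel(f)"
```

```text
tip board [[-53.8 -35.2]] z 30.4 rot [ -90.03   -0.   -104.1 ] F [-1.   0.6  2.1] w 91.1 t 2.97
panel px 279 board [18.7 16. ] [75.1 89.1] ang 0.47
[[-19.200000762939453, 60.20000076293945], [-18.5, -28.899999618530273], [56.599998474121094, -28.299999237060547], [55.900001525878906, 60.79999923706055]]
```

Call:
carry_out([
  [[0,0,0],[0,0,5],0],
  [[0,0,0],[0,0,11],0],
  [[0,0,0],[0,0,17],0],
  [[0,0,0],[0,0,22],0],
  [[0,0,0],[0,0,22],0],
  [[0,0,0],[0,0,12],0],
  [[0,0,0],[0,0,-5],0.5],
  [[0,0,0],[0,-30,-15],1],
  [[0,0,0],[-30,-60,-15],1],
  [[0,0,0],[-70,-60,-15],1],
])

```text
time_s: 3.85
ee_pos: [520.1, 17.3, 286.2]
ee_rot: [-89.5, 0.1, -104.3]
force: [1.9, -0.3, -0.1]
gripper_width: 67.7
```

```bash
python3 -c "
from h import *
where(); f=grab('top');panel(f)"
```

```text
tip board [[-69.2  33.8]] z 95.2 rot [-8.9530e+01  7.0000e-02 -1.0435e+02] F [ 1.9 -0.3 -0.1] w 67.7 t 3.85
panel px 1036 board [ 33.  -19.3] [160.3  94.6] ang 89.41
[[-15.199999809265137, -98.9000015258789], [79.5, -99.9000015258789], [81.0999984741211, 60.29999923706055], [-13.5, 61.29999923706055]]
```

Call:
carry_out([
  [[0,0,0],[-25,0,20],1],
  [[0,0,0],[-55,0,45],1],
  [[0,0,0],[-57,0,80],1],
  [[0,0,0],[-57,0,102],1],
  [[0,0,0],[-57,0,102],1],
  [[0,0,0],[-57,25,102],1],
  [[0,0,0],[-57,50,102],1],
  [[0,0,0],[-57,60,102],1],
  [[0,0,0],[-57,60,102],1],
  [[0,0,0],[-57,60,102],1],
])

```text
time_s: 4.73
ee_pos: [632.1, 48.7, 221.4]
ee_rot: [-90.1, -0.0, -104.1]
force: [-0.4, 1.0, -0.3]
gripper_width: 0.7
```

```bash
python3 -c "
from h import *
where(); inc((33,90),31);f=grab('top');panel(f)
f=grab('scene');cv2.imwrite('pics/c.png',cv2.resize(f['frame'][170:290,220:420],None,fx=4,fy=4))"
```

```text
tip board [[31.8 91.5]] z 30.4 rot [-9.007e+01 -2.000e-02 -1.041e+02] F [-0.4  1.  -0.3] w 0.7 t 4.73
turn [0.001 0.    0.   ] shift [ 1.5 -0.6  1.2]
panel px 1323 board [ 32.8 -50.6] [102.9  95.5] ang 89.75
[[-15.199999809265137, -101.80000305175781], [80.4000015258789, -102.19999694824219], [80.80000305175781, 0.6000000238418579], [-14.699999809265137, 1.100000023841858]]
```

View pics/c.png

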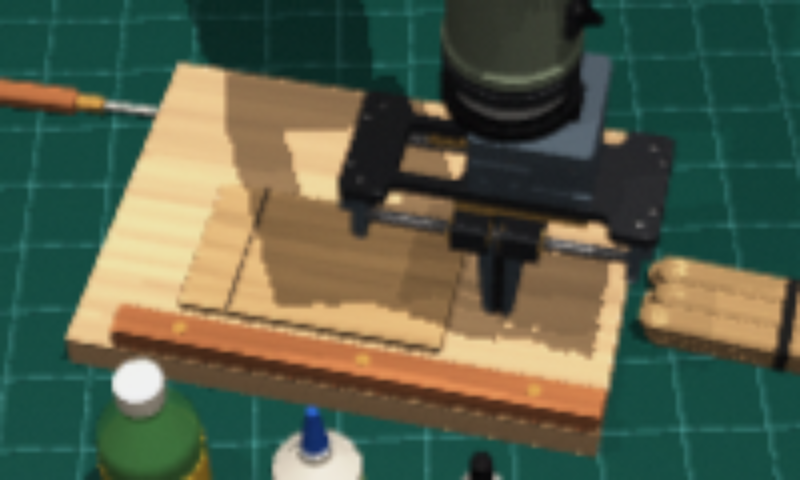

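Picture 5 shows the closed fingertips at crop (500,305), left of the panel's plain end, with the panel about parallel to the fence. Next I push it to the right.

Call:
carry_out([
  [[0,0,0],[8,0,1],1],
  [[0,0,0],[16,0,1],1],
  [[0,0,0],[23,0,1],1],
  [[0,0,0],[30,0,1],1],
  [[0,0,0],[37,0,1],1],
  [[0,0,0],[44,0,1],1],
  [[0,0,0],[51,0,1],1],
  [[0,0,0],[58,0,1],1],
  [[0,0,0],[65,0,1],1],
  [[0,0,0],[70,0,1],1],
])

```text
time_s: 5.67
ee_pos: [616.8, -20.2, 221.7]
ee_rot: [-90.0, 0.0, -104.1]
force: [0.1, 0.9, 2.4]
gripper_width: 0.2
```

```bash
python3 -c "
from h import *
where(); f=grab('top');panel(f)"
```

```text
tip board [[33.8 21. ]] z 30.7 rot [-8.9980e+01  1.0000e-02 -1.0413e+02] F [0.1 0.9 2.4] w 0.2 t 5.67
panel px 782 board [  32.7 -117.9] [96.1 69.3] ang 1.01
[[-15.899999618530273, -84.0999984741211], [-14.699999809265137, -153.39999389648438], [81.30000305175781, -151.6999969482422], [80.0999984741211, -82.4000015258789]]
```

Call:
carry_out([
  [[0,0,0],[7,0,0],1],
  [[0,0,0],[14,0,0],1],
  [[0,0,0],[21,0,0],1],
  [[0,0,0],[27,0,0],1],
  [[0,0,0],[32,0,0],1],
  [[0,0,0],[36,0,0],1],
  [[0,0,0],[36,0,0],1],
  [[0,0,0],[30,0,0],1],
  [[0,0,0],[10,0,-10],1],
  [[0,0,0],[0,-25,-40],1],
])

```text
time_s: 6.55
ee_pos: [579.4, -9.0, 242.3]
ee_rot: [-90.3, -0.1, -104.2]
force: [0.7, 0.4, -0.6]
gripper_width: 0.4
```

```bash
python3 -c "
from h import *
where(); f=grab('top');panel(f)"
```

```text
tip board [[-5.3 22.8]] z 51.3 rot [-9.0280e+01 -6.0000e-02 -1.0416e+02] F [ 0.7  0.4 -0.6] w 0.4 t 6.55
panel px 1475 board [  31.2 -126.8] [ 98.5 124.3] ang 0.58
[[-18.600000381469727, -65.0999984741211], [-17.399999618530273, -189.39999389648438], [81.0999984741211, -188.39999389648438], [79.80000305175781, -64.0999984741211]]
```

Call:
carry_out([
  [[0,0,0],[0,-15,-30],1],
  [[0,0,0],[30,-15,-46],0.6],
  [[0,0,0],[65,-15,-48],0.2],
  [[0,0,0],[100,-15,-48],0],
  [[0,0,0],[117,-15,-48],0],
  [[0,0,0],[117,-5,-48],0],
  [[0,0,0],[117,-5,-48],0],
  [[0,0,0],[117,15,-48],0],
  [[0,0,0],[117,24,-48],0],
  [[0,0,0],[117,24,-48],0],
])

```text
time_s: 7.43
ee_pos: [502.4, -110.1, 220.3]
ee_rot: [-90.3, 0.0, -104.0]
force: [-0.4, -0.2, -0.6]
gripper_width: 57.6
```

```bash
python3 -c "
from h import *
where(); f=grab('top');panel(f)"
```

```text
tip board [[-55.2 -94.1]] z 29.3 rot [ -90.32    0.   -104.02] F [-0.4 -0.2 -0.6] w 57.6 t 7.43
panel px 807 board [  41.6 -108.4] [ 90.  165.4] ang 5.96
[[-11.699999809265137, -30.799999237060547], [5.400000095367432, -195.3000030517578], [94.9000015258789, -185.89999389648438], [77.80000305175781, -21.5]]
```

Call:
carry_out([
  [[0,0,0],[0,0,0],0],
  [[0,0,0],[0,0,0],0],
  [[0,0,0],[0,0,4],0],
  [[0,0,0],[0,0,9],0],
  [[0,0,0],[0,0,14],0],
  [[0,0,0],[0,0,19],0],
  [[0,0,0],[0,0,23],0],
  [[0,0,0],[0,0,27],0],
  [[0,0,0],[0,0,31],0],
  [[0,0,0],[0,0,34],0],
])

```text
time_s: 8.32
ee_pos: [536.3, -119.9, 222.4]
ee_rot: [-90.0, -0.0, -104.1]
force: [-2.0, 0.7, 0.4]
gripper_width: 91.2
```

```bash
python3 -c "
from h import *
where()"
```

```text
tip board [[-20.  -95.2]] z 31.4 rot [ -90.03   -0.   -104.11] F [-2.   0.7  0.4] w 91.2 t 8.32
```

Call:
carry_out([
  [[0,0,0],[0,0,1],0],
  [[0,0,0],[0,0,2],0],
  [[0,0,0],[0,0,3],0],
  [[0,0,0],[0,0,3],0],
])

```text
time_s: 8.65
ee_pos: [539.1, -120.5, 222.5]
ee_rot: [-90.0, -0.0, -104.1]
force: [-0.2, 0.7, 0.1]
gripper_width: 91.1
```

Call:
carry_out([
  [[0,0,0],[0,0,0.7],0],
  [[0,0,0],[0,0,1.4],0],
  [[0,0,0],[0,0,1.4],0],
])

```text
time_s: 8.9
ee_pos: [540.5, -120.9, 222.5]
ee_rot: [-90.0, -0.0, -104.1]
force: [-0.3, -0.2, -1.0]
gripper_width: 90.9
```

Call:
carry_out([
  [[0,0,0],[0,0,0.7],0],
  [[0,0,0],[0,0,1.4],0],
  [[0,0,0],[0,0,1.4],0],
])

```text
time_s: 9.15
ee_pos: [541.2, -121.1, 222.5]
ee_rot: [-90.1, -0.0, -104.1]
force: [-3.7, 0.4, 3.0]
gripper_width: 90.9
```

Call:
carry_out([
  [[0,0,0],[0,0,0.7],0],
  [[0,0,0],[0,0,1.4],0],
  [[0,0,0],[0,0,1.4],0],
])

```text
time_s: 9.4
ee_pos: [541.8, -121.2, 222.4]
ee_rot: [-90.3, -0.0, -104.1]
force: [-5.9, 1.2, 4.9]
gripper_width: 91.3
```

Call:
carry_out([
  [[0,0,0],[0,0,1],0],
  [[0,0,0],[0,0,2],0],
  [[0,0,0],[0,0,2],0],
])

```text
time_s: 9.65
ee_pos: [542.6, -121.4, 222.3]
ee_rot: [-90.5, -0.0, -104.1]
force: [-9.6, 2.3, 9.0]
gripper_width: 91.3
```

Call:
carry_out([
  [[0,0,0],[0,0,-2],0],
  [[0,0,0],[0,0,-8],0],
  [[0,0,0],[0,0,-25],0],
  [[0,0,0],[0,-20,-55],0],
  [[0,0,0],[0,-55,-90],0],
  [[0,0,0],[0,-90,-125],0],
  [[0,0,0],[0,-90,-150],0],
  [[0,0,0],[0,-90,-150],0],
])

```text
time_s: 10.32
ee_pos: [395.0, -84.2, 314.6]
ee_rot: [-89.9, -0.0, -104.1]
force: [-0.4, 0.8, -1.1]
gripper_width: 91.5
```

```bash
cat >> h.py <<'E'
def edges(f):
    # panel / fence / board edges along depth steps, in board frame
    P=cloud(f); z=P[...,2]; b=w2b(P.reshape(-1,3)).reshape(*z.shape,2)
    def box(lo,hi,n):
        m=((z>lo)&(z<hi)&(abs(b[...,0])<118)&(b[...,1]>-215)&(b[...,1]<165)).astype(np.uint8)
        k,l,s,_=cv2.connectedComponentsWithStats(m); i=1+np.argmax(s[1:,4]); q=b[l==i]; r=cv2.minAreaRect(q.astype(np.float32))
        print(n,s[i,4],np.round(r[0],1),np.round(r[1],1),round(r[2],2),'min',q.min(0).round(1),'max',q.max(0).round(1))
    box(22,31,'board'); box(32.5,40,'panel'); box(42,50,'fence')
E
python3 -c "
from h import *
where(); f=grab('top');edges(f)
cv2.imwrite('pics/d.png',cv2.resize(f['frame'][100:230,280:420],None,fx=5,fy=4.6,interpolation=cv2.INTER_CUBIC))"
```

```text
tip board [[-165.8  -95.2]] z 123.6 rot [ -89.92   -0.   -104.1 ] F [-0.4  0.8 -1.1] w 91.5 t 10.32
board 7360 [-9.3  0.3] [320.6 211.7] 89.95 min [-115.2 -159.9] max [ 96.6 160.6]
panel 2169 [  49.3 -104.8] [ 99.7 167.4] 0.06 min [  -0.5 -188.5] max [ 99.2 -21. ]
fence 873 [104.6  15. ] [ 21.4 290.2] 0.08 min [  93.7 -130.1] max [115.4 160.1]
```

View pics/d.png

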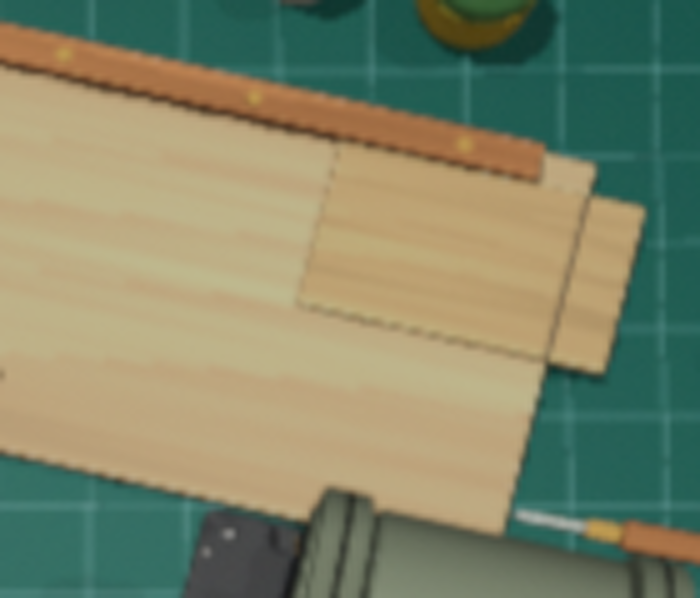

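Picture 6 shows the panel at the fence, with the pencil line at crop (570,270) close to the board end, which runs from (595,170) to (545,365). I'll measure to sub-pixel accuracy.

```bash
cat >> h.py <<'E'
def prof(f,b0,b1,z,n=200):
    """grey + green-ness along board-frame segment at height z"""
    b=np.linspace(b0,b1,n); w=np.array([np.r_[b2w(q),z] for q in b]); uv=proj(f,w).astype(np.float32)
    c=cv2.remap(f['frame'],uv[None,:,0],uv[None,:,1],cv2.INTER_CUBIC)[0].astype(float)
    return b,c
def step(s,v):  # strongest-step location by half-level crossing
    lo,hi=np.median(v[:30]),np.median(v[-30:]); k=(v-lo)/(hi-lo)>.5; i=np.argmax(k); return s[i]
def measure(f,x0=15,x1=90):
    L=[];E=[];B=[];N=[]
    for x in np.arange(x0,x1,3.):
        b,c=prof(f,(x,-172),(x,-142),36); g=c.sum(1); g=g-np.interp(np.arange(200),[0,199],[g[:40].mean(),g[-40:].mean()]); w=np.clip(-g-40,0,None)
        if w.sum()>0: L.append((x,(w*b[:,1]).sum()/w.sum()))
        b,c=prof(f,(x,-176),(x,-204),36); E.append((x,step(b[:,1],c[:,2])))
    for x in np.arange(-100,-20,3.):
        b,c=prof(f,(x,-145),(x,-175),28); B.append((x,step(b[:,1],c[:,2])))
    for n,a in (('line',L),('end',E),('board',B)):
        a=np.array(a); a=a[abs(a[:,1]-np.median(a[:,1]))<3]; p=np.polyfit(*a.T,1)
        print(n,len(a),'y at x=47.5:',round(np.polyval(p,47.5),2),'slope deg',round(np.degrees(p[0]),2),'med',round(np.median(a[:,1]),2),'sd',round(np.std(a[:,1]-np.polyval(p,a[:,0])),2))
E
python3 -c "
from h import *
for n in('top','scene'): print(n); f=grab(n); measure(f)
cv2.imwrite('pics/e.png',cv2.resize(f['frame'][175:285,225:345],None,fx=5,fy=5,interpolation=cv2.INTER_CUBIC))"
```

```text
top
line 25 y at x=47.5: -157.88 slope deg -0.08 med -157.89 sd 0.22
end 25 y at x=47.5: -188.14 slope deg 0.05 med -188.1 sd 0.23
board 26 y at x=47.5: -160.57 slope deg -0.73 med -159.32 sd 0.51
scene
line 25 y at x=47.5: -155.11 slope deg 0.03 med -155.14 sd 0.26
end 25 y at x=47.5: -184.78 slope deg -0.01 med -184.72 sd 0.22
board 27 y at x=47.5: -156.21 slope deg 0.0 med -156.16 sd 0.35
```

View pics/e.png

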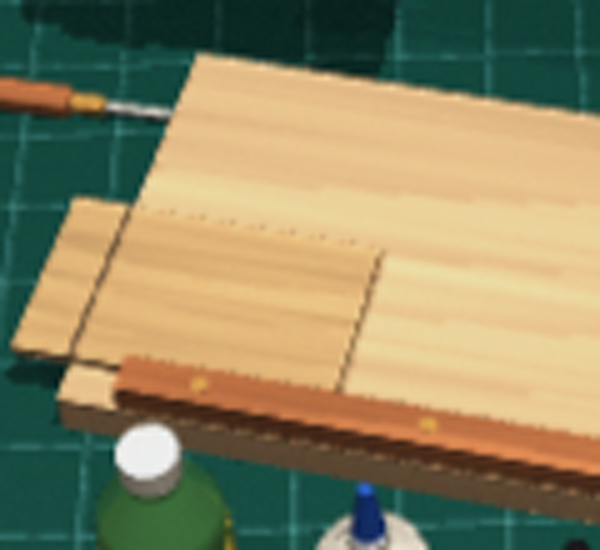

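Picture 7 and the numbers agree. The line is parallel to the board edge but 1 to 2 mm short of it (top view 1.5, scene view 1.05). I'll push it right by about 1.4 mm.

Call:
carry_out([
  [[0,0,0],[-25,0,30],1],
  [[0,0,0],[-50,0,60],1],
  [[0,0,0],[-75,0,90],1],
  [[0,0,0],[-100,0,120],1],
  [[0,0,0],[-103,0,155],1],
  [[0,0,0],[-103,0,190],1],
  [[0,0,0],[-103,0,216],1],
  [[0,0,0],[-103,10,216],1],
  [[0,0,0],[-103,45,216],1],
  [[0,0,0],[-103,60,216],1],
])

```text
time_s: 11.3
ee_pos: [634.4, -38.3, 247.6]
ee_rot: [-90.3, -0.0, -104.1]
force: [-1.4, -0.6, -0.8]
gripper_width: 27.9
```

```bash
python3 -c "
from h import *
where(); inc((52,5),31.5)"
```

```text
tip board [[55.2  7.8]] z 56.6 rot [-9.0270e+01 -5.0000e-02 -1.0412e+02] F [-1.4 -0.6 -0.8] w 27.9 t 11.3
turn [ 0.005 -0.     0.001] shift [ 2.8 25.1 -3.1]
```

Call:
carry_out([
  [[0,0,0],[-5,0,0],1],
  [[0,0,0],[-5,0,0],1],
  [[0,0,0],[-5,0,0],1],
  [[0,0,0],[-5,0,0],1],
  [[0,0,0],[-5,15,0],1],
  [[0,0,0],[-5,30,0],1],
  [[0,0,0],[-5,30,0],1],
  [[0,0,0],[-5,30,0],1],
])

```text
time_s: 11.97
ee_pos: [635.4, -33.3, 223.2]
ee_rot: [-90.0, 0.0, -104.1]
force: [-0.5, 0.3, 0.2]
gripper_width: 0.7
```

```bash
python3 -c "
from h import *
where(); f=grab('scene'); measure(f)"
```

```text
tip board [[55.  12.8]] z 32.2 rot [ -89.97    0.   -104.11] F [-0.5  0.3  0.2] w 0.7 t 11.97
line 23 y at x=47.5: -154.55 slope deg -1.15 med -155.08 sd 0.89
end 25 y at x=47.5: -184.8 slope deg -0.05 med -184.86 sd 0.23
board 27 y at x=47.5: -155.8 slope deg 0.15 med -156.16 sd 0.44
```

Call:
carry_out([
  [[0,0,0],[7,0.5,-1],1],
  [[0,0,0],[14,0.5,-2],1],
  [[0,0,0],[20,0.5,-3],1],
  [[0,0,0],[24,0.5,-3],1],
  [[0,0,0],[26.5,0.5,-3],1],
  [[0,0,0],[28,0.5,-3],1],
  [[0,0,0],[29,0.5,-3],1],
  [[0,0,0],[29,0.5,-3],1],
  [[0,0,0],[29,0.5,-3],1],
])

```text
time_s: 12.77
ee_pos: [625.4, -60.6, 222.0]
ee_rot: [-90.0, -0.0, -104.1]
force: [0.2, 0.5, 0.1]
gripper_width: 0.7
```

```bash
python3 -c "
from h import *
where(); f=grab('scene'); measure(f); measure(grab('top'),20,45)"
```

```text
tip board [[ 52.  -16.1]] z 31.0 rot [-8.999e+01 -1.000e-02 -1.041e+02] F [0.2 0.5 0.1] w 0.7 t 12.77
line 23 y at x=47.5: -156.17 slope deg 1.23 med -155.75 sd 1.4
end 25 y at x=47.5: -185.33 slope deg -0.05 med -185.29 sd 0.22
board 16 y at x=47.5: -159.81 slope deg -1.03 med -158.12 sd 0.91
line 9 y at x=47.5: -158.15 slope deg -2.75 med -157.36 sd 0.12
end 9 y at x=47.5: -188.56 slope deg 0.85 med -188.8 sd 0.21
board 18 y at x=47.5: -166.41 slope deg 0.8 med -168.14 sd 0.79
```

Call:
carry_out([
  [[0,0,0],[0.5,0,0],1],
  [[0,0,0],[0.9,0,0],1],
  [[0,0,0],[0.9,0,0],1],
  [[0,0,0],[0.9,0,0],1],
])

```text
time_s: 13.2
ee_pos: [625.1, -61.5, 222.0]
ee_rot: [-90.0, 0.0, -104.1]
force: [-0.2, 0.5, -0.4]
gripper_width: 0.5
```

```bash
python3 -c "
from h import *
where(); f=grab('scene'); measure(f)"
```

```text
tip board [[ 51.9 -17. ]] z 31.0 rot [ -90.     0.  -104.1] F [-0.2  0.5 -0.4] w 0.5 t 13.2
line 25 y at x=47.5: -156.77 slope deg 1.14 med -156.61 sd 1.22
end 25 y at x=47.5: -186.14 slope deg -0.05 med -186.13 sd 0.22
board 17 y at x=47.5: -160.03 slope deg -1.14 med -158.27 sd 0.8
```

Call:
carry_out([
  [[0,0,0],[-4,0,0],1],
  [[0,0,0],[-14,-5,0],1],
  [[0,0,0],[-18,-40,0],1],
  [[0,0,0],[-18,-60,-25],0.5],
  [[0,0,0],[-10,-60,-60],0],
  [[0,0,0],[20,-60,-90],0],
  [[0,0,0],[50,-60,-102],0],
  [[0,0,0],[78,-60,-102],0],
  [[0,0,0],[78,-60,-102],0],
  [[0,0,0],[78,-60,-102],0],
])

```text
time_s: 14.08
ee_pos: [507.2, -112.8, 282.7]
ee_rot: [-89.9, 0.0, -104.2]
force: [0.3, -0.6, -0.6]
gripper_width: 44.1
```

Call:
carry_out([
  [[0,0,0],[0,20,0],0],
  [[0,0,0],[0,45,0],0],
  [[0,0,0],[0,60,0],0],
  [[0,0,0],[0,60,0],0],
  [[0,0,0],[0,60,10],0],
  [[0,0,0],[0,60,18],0],
  [[0,0,0],[0,60,25],0],
  [[0,0,0],[0,60,30],0],
  [[0,0,0],[0,60,32],0],
  [[0,0,0],[0,60,32],0],
])

```text
time_s: 14.92
ee_pos: [538.9, -120.3, 222.2]
ee_rot: [-90.0, -0.0, -104.1]
force: [-0.9, -0.4, -0.0]
gripper_width: 90.9
```

```bash
python3 -c "
from h import *
where()"
```

```text
tip board [[-17.4 -95. ]] z 31.2 rot [ -89.96   -0.   -104.11] F [-0.9 -0.4 -0. ] w 90.9 t 14.92
```

Call:
carry_out([
  [[0,0,0],[0,0,1],0],
  [[0,0,0],[0,0,2],0],
  [[0,0,0],[0,0,3],0],
  [[0,0,0],[0,0,4],0],
  [[0,0,0],[0,0,4.5],0],
  [[0,0,0],[0,0,4.5],0],
])

```text
time_s: 15.42
ee_pos: [541.6, -121.1, 221.9]
ee_rot: [-90.2, -0.0, -104.1]
force: [-5.5, 1.3, 4.3]
gripper_width: 91.1
```

Call:
carry_out([
  [[0,0,0],[0,0,-2],0],
  [[0,0,0],[0,0,-6],0],
  [[0,0,0],[0,0,-20],0],
  [[0,0,0],[0,-10,-50],0],
  [[0,0,0],[0,-50,-85],0],
  [[0,0,0],[0,-90,-120],0],
  [[0,0,0],[0,-100,-155],0],
  [[0,0,0],[20,-120,-180],0],
  [[0,0,0],[20,-120,-180],0],
  [[0,0,0],[20,-120,-180],0],
])

```text
time_s: 16.25
ee_pos: [361.7, -96.9, 343.7]
ee_rot: [-89.7, -0.0, -104.2]
force: [0.4, 0.2, -0.2]
gripper_width: 91.1
```

```bash
python3 -c "
from h import *
where()
g=grab('top'); edges(g); measure(g,15,88); f=grab('scene'); measure(f)
a=cv2.resize(g['frame'][100:230,250:410],(640,520),interpolation=cv2.INTER_CUBIC)
cv2.imwrite('pics/f.png',a)"
```

```text
tip board [[-195.  -115.6]] z 152.7 rot [-8.9690e+01 -2.0000e-02 -1.0418e+02] F [ 0.4  0.2 -0.2] w 91.1 t 16.25
board 7620 [-9.6  0.1] [320.4 211.2] 89.93 min [-115.3 -160. ] max [ 96.2 160.4]
panel 2160 [  47.3 -107. ] [ 98.3 165.9] 0.57 min [  -2.4 -190. ] max [ 96.1 -23.5]
fence 858 [104.7  15.2] [289.5  21.3] 89.89 min [  93.7 -129.6] max [115.5 159.9]
line 25 y at x=47.5: -159.24 slope deg -0.01 med -159.24 sd 0.21
end 25 y at x=47.5: -189.46 slope deg -0.08 med -189.51 sd 0.24
board 27 y at x=47.5: -160.27 slope deg -0.54 med -159.47 sd 0.56
line 25 y at x=47.5: -156.48 slope deg 0.02 med -156.49 sd 0.22
end 25 y at x=47.5: -186.12 slope deg -0.04 med -186.13 sd 0.23
board 27 y at x=47.5: -156.2 slope deg 0.0 med -156.16 sd 0.33
```

View pics/f.png

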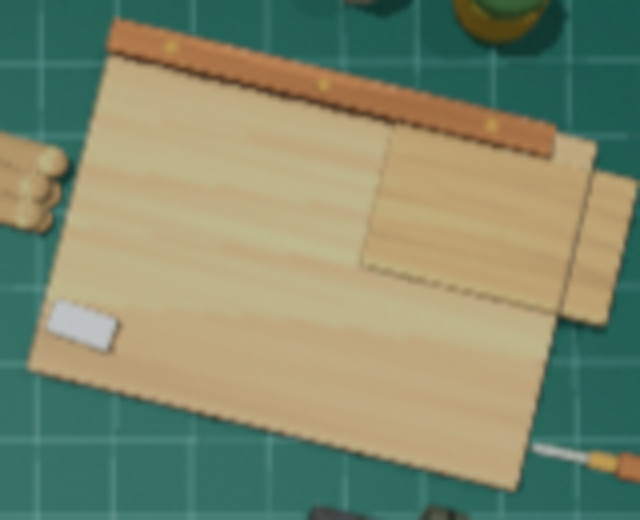

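```bash
python3 -c "
from h import *
print(env.job_done())"
```

```text
the job is handed in; nothing more can be done
None
```

The panel is in place for sawing, and I handed the job in at about 16.3 s of robot time. With the open fingertips I squared it towards the fence. I then pushed it right with the closed fingertips, pressed it to the fence, trimmed it about 1.4 mm to the right and pressed it to the fence once more. I never lifted the panel.

- **Pencil line:** the last pictures put it within about 0.5 mm of the board's edge and parallel to it within 0.1°. The two cameras disagree slightly. The top view reads it 0.2 to 0.5 mm short, not counting a less reliable 1.0 mm reading extrapolated along the board edge. The scene view reads it 0.3 mm past.
- **Overhang:** about 30 mm. The panel's end measures -189.5 to -190 against a target of -190 in the top view, and about 30 mm past the board's edge in the scene view.
- **Fence contact:** I could not see the contact edge directly, because the fence hides it in the scene view. I judged it flush because the push met about 5 N at the same place as the first press, and the panel showed no tilt. A coarser depth fit gave 0.6° of tilt, which I put down to fence pixels mixed into it.
- **Everything else:** the eraser, craft sticks and scribing tool look unmoved in the last picture. The bottles and dish are cut off in it, and I did not measure their positions. The gripper did not go near them.
- **Forces:** readings at the end of each move never passed about 14 N, and the arm was clear of everything when I handed in.

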